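# Point-and-call check of the mounting-press parts

### The job

Do the point-and-call check before the mounting press is loaded: hold the fingertips a centimetre or two above the middle of the taller steel die plug, then of the shorter steel die plug, then of the black specimen mount with the rectangular inlay, keeping still over each for a good two seconds. Point at none of the other small things on the way (raise the fingertips a hand's breadth above everything between two pointings), and touch nothing. Last, press the button on the grey check-off box fully down with the fingertips and let it come up again; that box is the only thing the robot may touch.

Things in the scene. Friction and masses are not known exactly. Their poses are not given: they have to be found in the camera images.
- plug_tall_top (a point): Taller of two plain round steel die plugs, with a shallow ring recess in its top: diameter 29 mm, height 30 mm. This point is the centre of its upper end; z axis up. Stands upright and loose on a thin cork mat (3 mm thick) on the bench, anywhere among the other small things; do not touch.
- plug_short_top (a point): Shorter of the two plain round steel die plugs: diameter 29 mm, height 22 mm. This point is the centre of its upper end; z axis up. Stands upright and loose on a thin cork mat (3 mm thick) on the bench, anywhere among the other small things; do not touch.
- mount_bar_top (a point): Specimen mount: black resin disc, diameter 30 mm, height 21 mm, with a bright RECTANGULAR metal inlay in its upper face. This point is the centre of its upper end; z axis up. Stands upright and loose on a thin cork mat (3 mm thick) on the bench, anywhere among the other small things; do not touch.
- mount_arc_top (a point): Specimen mount: black resin disc, diameter 30 mm, height 18 mm, with a bright curved (ARC-shaped) metal inlay in its upper face. Not to be pointed at. This point is the centre of its upper end; z axis up. Stands upright and loose on a thin cork mat (3 mm thick) on the bench, anywhere among the other small things; do not touch.
- mount_dot_top (a point): Specimen mount: black resin disc, diameter 30 mm, height 17 mm, with a bright ROUND metal inlay in its upper face. Not to be pointed at. This point is the centre of its upper end; z axis up. Stands upright and loose on a thin cork mat (3 mm thick) on the bench, anywhere among the other small things; do not touch.
- loupe_top (a point): Watchmaker's loupe: black waisted barrel, diameter 38 mm, height 34 mm, hollow at the top. Not to be pointed at. This point is the centre of its upper end; z axis up. Stands upright and loose on a thin cork mat (3 mm thick) on the bench, anywhere among the other small things; do not touch.
- objective_top (a point): Microscope objective: bright stepped metal barrel, diameter 26 mm, height 38 mm. Not to be pointed at. This point is the centre of its upper end; z axis up. Stands upright and loose on a thin cork mat (3 mm thick) on the bench, anywhere among the other small things; do not touch.
- check_box: Check-off box: grey enclosure 90 x 110 mm, 45 mm high, fixed to the bench at the left, behind the keyboard, with one round push button in the middle of its top. Origin: centre of its underside, z up. It may be touched.
- ack_top (a point): Centre of the top face of the check-off button (black cap, diameter 28 mm, facing up), 67 mm above the bench; the point goes down with the cap.
- ack (a joint): Travel of the check-off button in m: 0 released, 0.006 fully down. A spring returns it; fully down takes about 5 N.
Mind the look-alikes: they are no part of the job. Leave any orange, turquoise or yellow look-alike of the part that bears plug_tall_top alone.

How it is judged (in metres and radians):
On the way, in this order (a step that is already met when the one before it is completed fails the run):
1. the fingertips dwell just above the taller steel die plug (horizontal distance between the grasp point and plug_tall_top below 0.02 m and z of the grasp point in the frame of plug_tall_top between 0.008 and 0.065 m), for 1.5 s.
2. the fingertips dwell just above the shorter steel die plug (horizontal distance between the grasp point and plug_short_top below 0.02 m and z of the grasp point in the frame of plug_short_top between 0.008 and 0.065 m), for 1.5 s.
3. the fingertips dwell just above the black mount with the rectangular inlay (horizontal distance between the grasp point and mount_bar_top below 0.02 m and z of the grasp point in the frame of mount_bar_top between 0.008 and 0.065 m), for 1.5 s.
4. the check-off button is pressed fully down (value of joint ack above 0.0045 m), for 0.05 s.
At the end, for the whole second after the job is handed in: The check-off button has come up again (less than 1.5 mm down), and each of the seven small things is still within 5 mm of where it stood. Pointing counts while the grasp point, between the finger pads, is within 20 mm sideways of the middle of the thing's top and 8 to 65 mm above it, for 1.5 s (value of joint ack below 0.0015 m and distance of each of plug_tall_top, plug_short_top, mount_bar_top, mount_arc_top, mount_dot_top, loupe_top, objective_top from where it was at the start of the episode below 0.005 m); the robot touches nothing.
It fails at once if one of the other two mounts, the loupe or the objective is pointed at (grasp point within 20 mm sideways and less than 65 mm above its top) ((horizontal distance between the grasp point and mount_arc_top below 0.02 m and z of the grasp point in the frame of mount_arc_top below 0.065 m) or (horizontal distance between the grasp point and mount_dot_top below 0.02 m and z of the grasp point in the frame of mount_dot_top below 0.065 m) or (horizontal distance between the grasp point and loupe_top below 0.02 m and z of the grasp point in the frame of loupe_top below 0.065 m) or (horizontal distance between the grasp point and objective_top below 0.02 m and z of the grasp point in the frame of objective_top below 0.065 m)).
It fails at once if one of the small things is pushed, lifted or carried (more than 6 mm) (distance of any of plug_tall_top, plug_short_top, mount_bar_top, mount_arc_top, mount_dot_top, loupe_top, objective_top from where it was at the start of the episode above 0.006 m).
It fails at once if the robot touches anything but the check-off box ((contact force between the fingers and anything else above 0.5 N and contact force between the fingers and check_box below 0.1 N) or (contact force between the arm and anything else above 0.5 N and contact force between the arm and check_box below 0.1 N)).
It also fails if it takes over 72 s, if anything falls off the work surface, if the arm or the gripper's body presses on something with over 40 N, if the wrist force passes 120 N, or if a joint passes its speed limit or range.

### The arm

A 6-joint arm with a two-finger parallel gripper is mounted at the origin on a cart in front of the work surface, level with it; the furniture and walls round the work are solid. World frame = base frame: x ahead of the robot, y to its left, z up, the work surface at z = 0. Lengths are in mm, angles in rad, forces in N, time in s.
With the tool pointing down it reaches from about 350 to 875 mm from the base axis. Payload 4.2 kg.
Tool frame: the origin (TCP) lies at the very end of the fingers, on their centre line; the grasp point (between the pads) lies 19 mm behind it (arm.pinch_z is the distance from the TCP to the grasp point, in mm); x points along the fingers, y is the direction in which the jaws open and shut, and the axes are right-handed (so a half turn about x gives the same grasp; the last joint's range is limited). The gripper opens to 85 mm and grips with 20 to 120 N. Pads are 22 mm wide; open, the fingers measure 114 mm over their backs; the gripper's body (76 mm by 85 mm) begins 54 mm behind the grasp point. The pads swing forward as they close: fully open they stand 13 mm farther back than shut.
Start: joints at [1.394, 0.385, 0.008, 0, -1.194, -0.259], TCP at [263.801, 566.576, 201.112] pointing down, gripper open.
Joint ranges: [-3.14, 3.14], [-1.21, 2.06], [-1.07, 1.41], [-3.16, 2.05], [-2.99, -0.16], [-3.1, 3.1]. Speed limits (rad/s): [2.79, 2.79, 3.14, 3.14, 3.14, 3.14].

### API

Orientations are given as a unit quaternion [x, y, z, w].
In Python, from bench import arm gives the robot as it stands.
- The arm moves only by the tool drive_tool, never from a script. Its argument "motion" is a list of rows, each a list of 4 numbers: the shift along the tool's x, y, z in mm, then the turn about the tool's x in degrees. In form: [[dx, dy, dz, spin], ...]. A call has 1 to 10 rows; each row shifts and turns the commanded pose from where the row before left it, along the tool's axes as they then stand; what a row does not reach is not made up. A row lasts 1/12 s, in which the tool goes at most 41.7 mm and 7.16 degrees, less where a joint would pass 70% of its speed; a pose out of reach is approached as far as the arm can. A call with a gripper value outside its range is refused whole. "grip" is the finger opening in mm, from 0 to 85.4, set as the call begins (left out, the last holds). The fingers move at their own pace and stop on an object; the grip force is fixed at half the most. Time passes only in rows, so rows that do not move let the fingers close. It gives the time, the measured TCP pose, the force and the opening at its end, in the units of the state.
- arm.read_state(): the state, without advancing time (a new reading comes with each control period).
- arm.get_image(name): name is "scene" or "top" or "wrist"; returns the picture (480x640x3 uint8, red, green, blue); there is no depth.
- arm.calibration(name): a dict with "K" (3x3 intrinsics, pixels), "eye" and "attitude" of the camera in the world; the wrist camera has in their place "T_tool_cam" (4x4, takes a point from camera to tool coordinates, whose origin is the TCP and whose axes are the tool frame's). Camera axes: x right, y up, looking along -z (the intrinsics and any distortion apply to the point x, -y, -z); pixel columns grow to the right and rows downward; lengths in mm; the calibration is good to about 2 mm. The wrist camera is an equidistant fisheye: a pixel r from the principal point sees the ray r / f radians off the axis. A picture is of the moment at which its call begins: read the wrist's pose just before it. calibration takes no time and is no camera call.
- arm.job_done(): hands the job in, once; it reports no verdict.
The state is a dict: "clock": time; "joints": joint angles; "joint_vel": joint speeds; "joint_efforts": joint torques, N m; "position": TCP position; "ee_rot": TCP orientation; "contact_force": force on the tool from outside, world axes, zero at the start; "wrist_torque": the same for the moment, N m; "gripper_width": finger opening in mm.
Only numpy, scipy, OpenCV 4.12 (cv2) and the standard library are available. Lean on these libraries where they do the work, as an engineer would, in place of code of your own. Each camera call takes 0.05 s, during which the arm holds its last target. There are 200 camera calls.

## Working session

There is one attempt and no reset: what is moved stays moved. The work goes in short steps, Python scripts to look and compute and a tool call to move; the robot and the scene stay as the last step left them, time stands still between calls to the robot, and variables do not carry over. Pictures are saved under pics/ and viewed, about 8 in all and at most 12, crops included, and the job is handed in when it is done.

Besides the shell and the picture viewer there is one more tool, called after "Request:" as a command line: name --pt "numbers of a row" for each row, then --argument value for the rest. drive_tool: Moves the arm, as the interface text tells. Its arguments: {"type":"object","properties":{"motion":{"type":"array"},"grip":{"type":"number"}},"required":["motion"]}

```bash
mkdir -p pics; ls; python3 - <<'E'
from bench import arm
import cv2,numpy as np
np.set_printoptions(suppress=True,precision=4)
s=arm.read_state();print(s['clock'],s['position'],s['ee_rot'],s['gripper_width'],arm.pinch_z)
for n in ['scene','top','wrist']:
    cv2.imwrite(f'pics/{n}0.png',arm.get_image(n)[:,:,::-1]); print(n,arm.calibration(n))
E
```

```text
pics
0.0 [263.546  565.979  200.0169] [-0.6902  0.1537  0.6905  0.1522] 84.96037845443799 18.700000000000003
scene {'K': array([[622.9808,   0.    , 316.8398],
       [  0.    , 622.9808, 248.227 ],
       [  0.    ,   0.    ,   1.    ]]), 'eye': array([ -99.7004, -552.7565,  933.177 ]), 'attitude': array([ 0.3358, -0.1502, -0.387 ,  0.8455])}
top {'K': array([[513.102 ,   0.    , 308.9834],
       [  0.    , 513.102 , 242.3211],
       [  0.    ,   0.    ,   1.    ]]), 'eye': array([ 399.185 ,   -9.3257, 1251.3244]), 'attitude': array([-0.029 ,  0.0277,  0.7085, -0.7046])}
wrist {'K': array([[371.6483,   0.    , 318.5848],
       [  0.    , 371.6483, 242.0984],
       [  0.    ,   0.    ,   1.    ]]), 'T_tool_cam': array([[  -0.0001,    0.3109,   -0.9504, -172.4681],
       [   1.    ,   -0.0005,   -0.0002,   -0.4391],
       [  -0.0006,   -0.9504,   -0.3109,  -79.3372],
       [   0.    ,    0.    ,    0.    ,    1.    ]])}
```

View pics/top0.png

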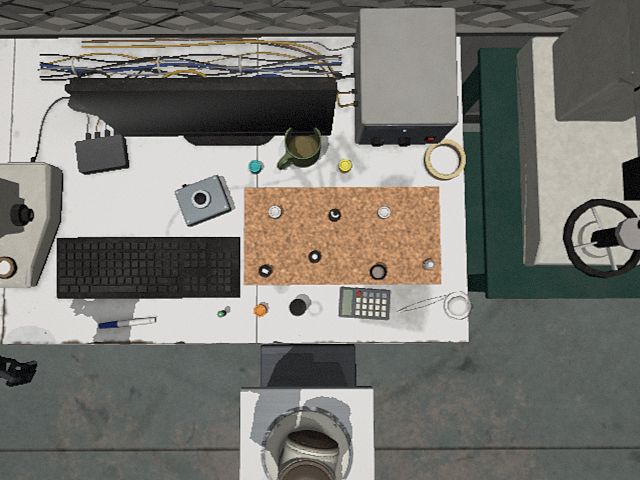

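View pics/scene0.png

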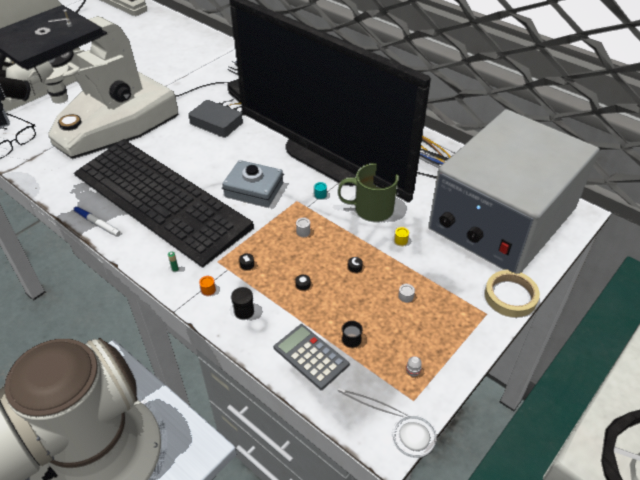

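The top view shows the mat. Candidates for the plugs are at (275,212) and (384,212). The three mounts are at (335,215), (315,257) and (265,271), with the loupe at (378,272) and the objective at (428,264). The coloured look-alikes at (256,166), (345,166) and (261,310), and the black object at (298,307), are all off the mat. The scene view has the plugs at (303,227) and (406,292), and the box button at (253,172).

```bash
cat > h.py <<'E'
import numpy as np,cv2
from scipy.spatial.transform import Rotation as R
from bench import arm
np.set_printoptions(suppress=True,precision=1)
def ray(n,u,v):
    c=arm.calibration(n);K=c['K']
    d=np.array([(u-K[0,2])/K[0,0],-(v-K[1,2])/K[1,1],-1])
    return np.array(c['eye']),R.from_quat(c['attitude']).apply(d)
def onz(n,u,v,z):
    e,d=ray(n,u,v);return e+d*(z-e[2])/d[2]
def two(p,q):
    e,d=ray('top',*p);f,g=ray('scene',*q)
    s,t=np.linalg.lstsq(np.c_[d,-g],f-e,rcond=None)[0]
    a,b=e+s*d,f+t*g;return (a+b)/2,np.linalg.norm(a-b)
E
python3 - <<'E'
from h import *
T=cv2.imread('pics/top0.png');S=cv2.imread('pics/scene0.png')
P={'plugA':((275,212),(303,221)),'plugB':((384,212),(406,288)),'m1':((335,215),(355,262)),'m2':((315,257),(303,280)),'m3':((265,271),(247,259)),'loupe':((378,272),(352,327)),'obj':((428,264),(414,358)),'btn':((201,199),(253,169))}
for k,(p,q) in P.items(): print(k,onz('top',*p,25 if k!='btn' else 67),*two(p,q))
crop=lambda I,p:cv2.resize(I[p[1]-15:p[1]+15,p[0]-15:p[0]+15],(190,190),interpolation=cv2.INTER_CUBIC)
ks=list(P)
rows=[np.hstack([crop(I,P[k][j]) for k in g]) for g in (ks[:4],ks[4:]) for j,I in ((0,T),(1,S))]
cv2.imwrite('pics/mosaic.png',np.vstack(rows)[:,:][:760])
cv2.imwrite('pics/mosaic.png',cv2.resize(np.vstack(rows),(600,600)))
E
```

```text
plugA [571.5  74.2  25. ] [569.8  73.1  38.6] 0.5946616110529229
plugB [ 570.  -188.3   25. ] [ 569.  -187.4   29.4] 0.8700810331148376
m1 [563.4 -70.3  25. ] [563.5 -70.1  22. ] 0.894141002228596
m2 [462.4 -21.5  25. ] [463.  -21.8  20.1] 0.8083870338700335
m3 [429.6  98.1  25. ] [430.3  97.9  21.3] 1.5230966250394362
loupe [ 425.8 -171.5   25. ] [ 426.1 -170.3   39.7] 1.7928398006310808
obj [ 444.2 -291.2   25. ] [ 444.5 -289.    38.7] 2.47889516449678
btn [597.2 244.   67. ] [597.8 243.4  66.8] 1.7126077756952875
```

View pics/mosaic.png

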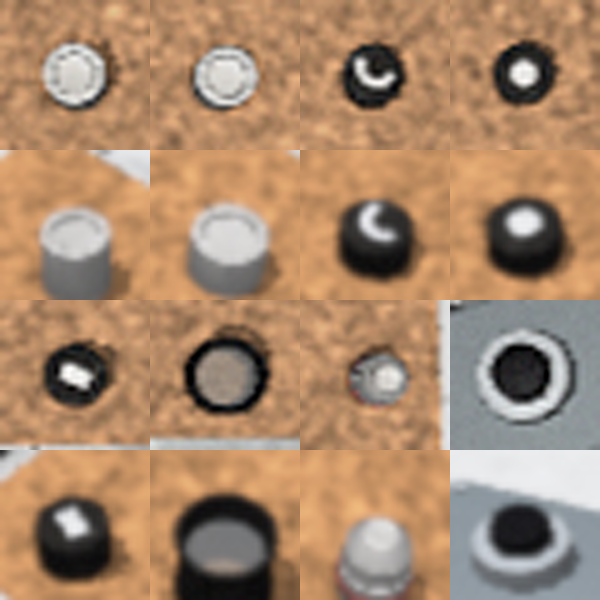

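View pics/wrist0.png

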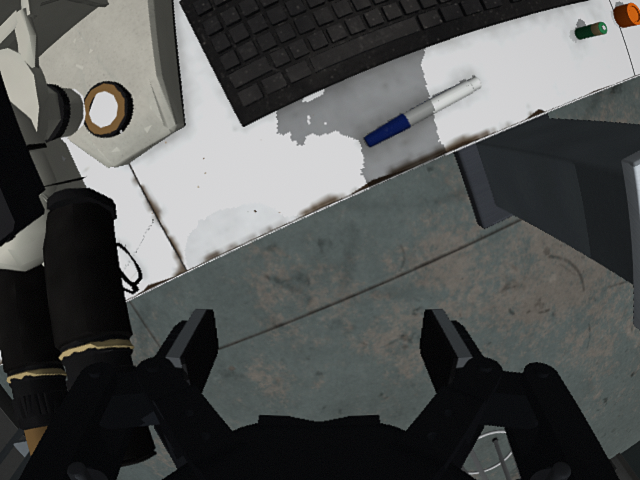

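The mosaic identifies the mounts: (335,215) has the arc inlay, (315,257) the round dot and (265,271) the rectangle. Both steel discs look ringed from above, so I'll tell them apart by measured height. The wrist view shows microscope eyepieces close to the left of the gripper, so I'll leave to the right. First I'll check the plug heights with masks.

```bash
python3 - <<'E'
from h import *
T=cv2.imread('pics/top0.png');S=cv2.imread('pics/scene0.png')
def blob(I,p,thr,r=16):
    u,v=p;c=I[v-r:v+r,u-r:u+r]; hsv=cv2.cvtColor(c,cv2.COLOR_BGR2HSV)
    m=((hsv[...,1]<60)&(hsv[...,2]>thr)).astype(np.uint8)
    n,l,st,ce=cv2.connectedComponentsWithStats(m)
    i=1+np.argmin(np.linalg.norm(ce[1:]-r,axis=1)+1e3*(st[1:,4]<30))
    return ce[i]+[u-r,v-r],st[i]+[u-r,v-r,0,0,0]
for k,p,q in (('A',(275,212),(303,222)),('B',(384,212),(406,290))):
    a,sa=blob(T,p,150); 
    b,sb=blob(S,q,160); w,sw=blob(S,(q[0],q[1]+5),60)
    print(k,a,sa,b,sb,'whole',sw,'->',*two(a,b))
    for h in (33,25): print('  h',h,onz('top',*a,h)[:2],onz('scene',*b,h)[:2])
s=arm.read_state();r=R.from_quat(s['ee_rot']).as_matrix();print(r.T.round(3))
for k,(x,y) in {'A':(571,74),'B':(570,-188),'bar':(430,98),'btn':(597,243)}.items():
    print(k,r.T@(np.array([x,y,s['position'][2]])-s['position']))
E
```

```text
A [274.3 211.3] [268 206  13  12 117] [302.5 222.3] [296 218  14  10 113] whole [296 218  14  19 232] -> [571.8  75.6  31.9] 0.8523181844719069
  h 33 [572.   75.3] [570.7  75.2]
  h 25 [573.1  75.8] [576.6  80.7]
B [383.8 211.7] [378 206  13  12 111] [406.5 289.5] [399 284  16  12 151] whole [399 284  16  18 240] -> [ 570.5 -187.9   24.1] 0.5638423733860126
  h 33 [ 569.5 -186.8] [ 563.8 -191.3]
  h 25 [ 570.6 -188. ] [ 569.7 -188. ]
[[-0.  -0.  -1. ]
 [-0.4 -0.9  0. ]
 [-0.9  0.4 -0. ]]
A [   0.6  316.4 -486.4]
B [   1.   554.3 -596.1]
bar [   0.6  354.1 -348.5]
btn [   0.3  152.2 -438.6]
```

Heights triangulate to 31.9 mm for A (expected 33, so the taller plug) and 24.1 mm for B (expected 25, so the shorter). Both are confirmed. I'll close the fingers and move off to the right, staying high.

Request:
drive_tool --pt "0 14 -6 0" --pt "0 27 -13 0" --pt "0 27 -13 0" --pt "0 27 -13 0" --pt "0 18 -22 0" --pt "0 18 -22 0" --pt "0 18 -22 0" --pt "0 18 -22 0" --pt "0 18 -22 0" --pt "0 18 -22 0" --grip 0

```text
clock: 0.98
position: [338.7, 306.3, 201.0]
ee_rot: [-0.69, 0.153, 0.69, 0.153]
contact_force: [1.0, -0.4, 0.5]
gripper_width: 0.3
```

Request:
drive_tool --pt "0 10 -30 -5" --pt "0 10 -30 -5" --pt "0 10 -30 -5" --pt "0 10 -30 -5" --pt "0 10 -30 -4.9" --pt "0 0 0 0" --pt "0 0 0 0" --pt "0 0 0 0"

```text
clock: 1.65
position: [469.1, 221.1, 200.6]
ee_rot: [-0.707, 0.001, 0.708, 0.001]
contact_force: [-0.5, 0.2, 0.5]
gripper_width: 0.3
```

```bash
python3 - <<'E'
from h import *
s=arm.read_state();r=R.from_quat(s['ee_rot']).as_matrix();print(s['clock'],s['position'],s['contact_force'],s['gripper_width'],s['joints']);print((r.T*1000).round())
print(r.T@(np.array([572,75.5,140])-s['position']))
E
```

```text
1.65 [469.1 221.1 200.6] [-0.5  0.2  0.5] 0.25716634788773135 [ 0.8  0.2 -0.2 -0.  -1.1  0.8]
[[   -1.    -1. -1000.]
 [   -2. -1000.     1.]
 [-1000.     2.     1.]]
[  60.6  145.3 -103.3]
```

Tool axes are now x = down, y = −Y and z = −X. Next I'll move above plug A at z 140 and take the close look.

Request:
drive_tool --pt "8 20 -15 0" --pt "12 30 -20 0" --pt "12 30 -20 0" --pt "12 30 -20 0" --pt "12 25 -20 0" --pt "5 10 -8 0" --pt "0 0 0 0" --pt "0 0 0 0" --pt "0 0 0 0"

```text
clock: 2.4
position: [571.9, 77.6, 140.8]
ee_rot: [0.707, 0.0, -0.707, -0.0]
contact_force: [-0.4, -0.1, 0.8]
gripper_width: -0.1
```

```bash
cat >> h.py <<'E'
def won(u,v,z,s):
    c=arm.calibration('wrist');K=c['K'];M=np.array(c['T_tool_cam'])
    d=np.array([u-K[0,2],-(v-K[1,2])]);a=np.linalg.norm(d)/K[0,0];d=d/np.linalg.norm(d)*np.sin(a)
    r=R.from_quat(s['ee_rot']).as_matrix()
    w=r@M[:3,:3]@np.array([*d,-np.cos(a)]);e=r@M[:3,3]+s['position']
    return e+w*(z-e[2])/w[2]
E
python3 - <<'E'
from h import *
s=arm.read_state();I=arm.get_image('wrist')[:,:,::-1].copy();cv2.imwrite('pics/w1.png',I)
print(s['clock'],s['position'],s['ee_rot'].tolist() if hasattr(s['ee_rot'],'tolist') else s['ee_rot'])
E
```

```text
2.4 [571.9  77.6 140.8] [0.707376535596616, 0.0002920915278214488, -0.7068368625816798, -3.5574659608102596e-05]
```

View pics/w1.png

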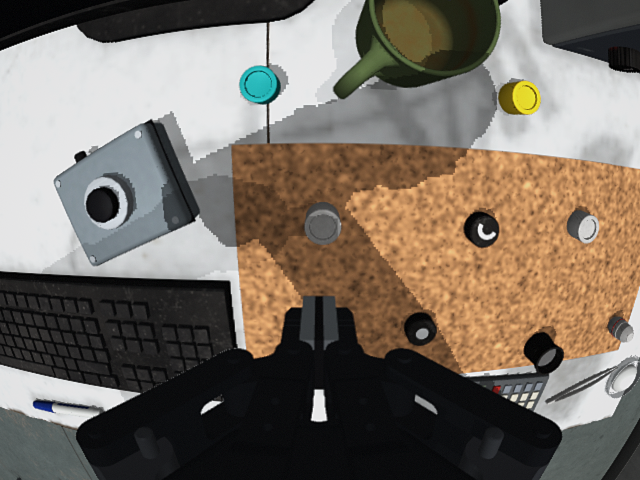

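The wrist view shows the tall plug's top at (323,221) above the fingertips (320,300), the arc mount at (481,229), the second plug at (585,227) and the button at (104,204).

```bash
python3 - <<'E'
from h import *
s=arm.read_state()
for k,u,v,z in (('A',323,221,33),('B',585,226,25),('arc',482,228,21),('btn',103,204,67)): print(k,won(u,v,z,s))
E
```

```text
A [577.2  75.   33. ]
B [ 574.3 -181.7   25. ]
arc [569.2 -64.5  21. ]
btn [601.3 242.9  67. ]
```

Wrist and overhead views agree within about 6 mm, against a 20 mm tolerance. I'll lower to about 17 mm above plug A and dwell.

Request:
drive_tool --pt "10 1 -1 0" --pt "20 1 -1 0" --pt "20 0 0 0" --pt "18 0 0 0" --pt "12 0 0 0" --pt "7 0 0 0" --pt "3 0 0 0" --pt "0 0 0 0" --pt "0 0 0 0" --pt "0 0 0 0"

```text
clock: 3.28
position: [575.1, 74.7, 51.1]
ee_rot: [0.708, -0.0, -0.706, -0.001]
contact_force: [0.3, 0.5, -0.5]
gripper_width: -0.1
```

Request:
drive_tool --pt "0 0 0 0" --pt "0 0 0 0" --pt "0 0 0 0" --pt "0 0 0 0" --pt "0 0 0 0" --pt "0 0 0 0" --pt "0 0 0 0" --pt "0 0 0 0" --pt "0 0 0 0" --pt "0 0 0 0"

```text
clock: 4.12
position: [574.4, 74.3, 50.1]
ee_rot: [-0.707, 0.0, 0.707, 0.0]
contact_force: [-0.1, -0.1, -0.6]
gripper_width: 0.1
```

Request:
drive_tool --pt "0 0 0 0" --pt "0 0 0 0" --pt "0 0 0 0" --pt "0 0 0 0" --pt "0 0 0 0" --pt "0 0 0 0" --pt "0 0 0 0" --pt "0 0 0 0" --pt "0 0 0 0" --pt "0 0 0 0"

```text
clock: 4.95
position: [574.4, 74.3, 50.1]
ee_rot: [-0.707, 0.0, 0.707, 0.0]
contact_force: [-0.3, -0.6, 0.3]
gripper_width: 0.1
```

```bash
python3 - <<'E'
from h import *
s=arm.read_state();print(s['position'])
cv2.imwrite('pics/w2.png',np.hstack([arm.get_image('wrist')[150:400,200:440,::-1],arm.get_image('scene')[140:390,200:440,::-1]]))
E
```

```text
[574.4  74.3  50.1]
```

View pics/w2.png

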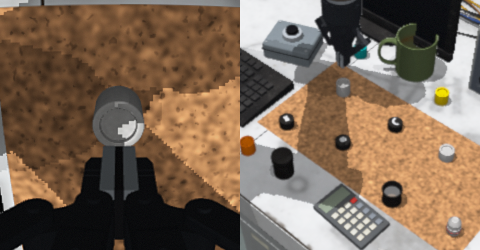

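The crop shows the plug's ringed top directly ahead of and under the fingertips at about (320,272), and the scene crop shows the fingers over the left plug. I'll check this numerically before leaving.

```bash
python3 - <<'E'
from h import *
print(won(319,273,33,arm.read_state()))
E
```

```text
[574.   74.6  33. ]
```

Request:
drive_tool --pt "0 0 0 0" --pt "0 0 0 0" --pt "0 0 0 0" --pt "0 0 0 0" --pt "0 0 0 0" --pt "0 0 0 0"

```text
clock: 5.55
position: [574.4, 74.3, 50.1]
ee_rot: [0.707, -0.0, -0.707, -0.0]
contact_force: [0.2, 1.0, -0.4]
gripper_width: -0.1
```

The plug measures (574.0, 74.6), right under the tip. Now raise, cross over and lower over plug B at about (572, −187).

Request:
drive_tool --pt "-15 0 0 0" --pt "-30 0 0 0" --pt "-30 0 0 0" --pt "-20 0 0 0" --pt "-5 5 0 0" --pt "0 20 0 0" --pt "0 30 0 0" --pt "0 30 0 0" --pt "0 30 0 0" --pt "0 30 1 0"

```text
clock: 6.38
position: [572.5, -72.0, 149.2]
ee_rot: [-0.707, 0.0, 0.708, 0.0]
contact_force: [0.9, -1.1, -0.1]
gripper_width: 0.2
```

Request:
drive_tool --pt "0 30 1 0" --pt "0 30 0 0" --pt "0 30 0 0" --pt "0 20 0 0" --pt "0 6 0 0" --pt "0 0 0 0" --pt "0 0 0 0" --pt "0 0 0 0"

```text
clock: 7.05
position: [571.9, -185.8, 149.8]
ee_rot: [-0.707, 0.0, 0.707, 0.0]
contact_force: [-0.0, 0.9, -0.6]
gripper_width: 0.1
```

```bash
python3 - <<'E'
from h import *
s=arm.read_state();print(s['position'])
I=arm.get_image('wrist')[:,:,::-1];o=(200,150);cv2.imwrite('pics/w3.png',I)
g=cv2.cvtColor(I,cv2.COLOR_BGR2HSV);m=((g[...,1]<60)&(g[...,2]>90)).astype(np.uint8);m[:180]=0;m[290:]=0
n,l,st,ce=cv2.connectedComponentsWithStats(m)
for i in range(1,n):
    if 150<st[i,4]<4000: print(st[i],ce[i],won(*ce[i],25,s))
E
```

```text
[ 571.9 -185.8  149.8]
[   0  180   38  110 2183] [ 13.1 232. ] [565.7 147.7  25. ]
[588 180  35 110 156] [605.2 239.7] [ 557.  -488.2   25. ]
[309 206  31  34 814] [323.9 221.9] [ 571.8 -189.6   25. ]
[ 44 213  20  29 409] [ 54.  226.7] [570.4  80.7  25. ]
```

View pics/w3.png

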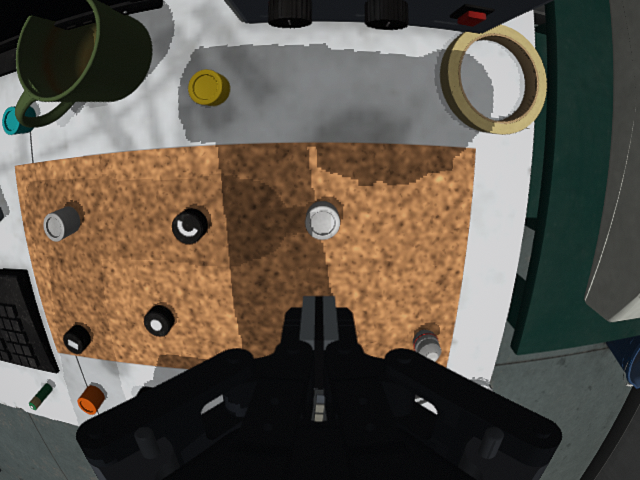

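The short plug is at (323,221) in this view, which gives (572, −189). Everything else is where it was. Lower by 107 mm and dwell.

Request:
drive_tool --pt "12 2 0 0" --pt "25 0 0 0" --pt "25 0 0 0" --pt "22 0 0 0" --pt "13 0 0 0" --pt "7 0 0 0" --pt "3 0 0 0" --pt "0 0 0 0" --pt "0 0 0 0" --pt "0 0 0 0"

```text
clock: 7.93
position: [573.0, -188.6, 44.4]
ee_rot: [0.708, -0.0, -0.706, -0.0]
contact_force: [0.5, 1.4, -0.1]
gripper_width: 0.1
```

Request:
drive_tool --pt "0 0 0 0" --pt "0 0 0 0" --pt "0 0 0 0" --pt "0 0 0 0" --pt "0 0 0 0" --pt "0 0 0 0" --pt "0 0 0 0" --pt "0 0 0 0" --pt "0 0 0 0" --pt "0 0 0 0"

```text
clock: 8.77
position: [572.0, -188.7, 43.1]
ee_rot: [-0.707, 0.0, 0.707, 0.0]
contact_force: [0.2, -0.2, 0.7]
gripper_width: 0.4
```

Request:
drive_tool --pt "0 0 0 0" --pt "0 0 0 0" --pt "0 0 0 0" --pt "0 0 0 0" --pt "0 0 0 0" --pt "0 0 0 0" --pt "0 0 0 0" --pt "0 0 0 0" --pt "0 0 0 0" --pt "0 0 0 0"

```text
clock: 9.6
position: [572.1, -188.7, 43.1]
ee_rot: [-0.707, 0.0, 0.707, 0.0]
contact_force: [-0.3, 0.1, 0.3]
gripper_width: -0.0
```

Request:
drive_tool --pt "0 0 0 0" --pt "0 0 0 0" --pt "0 0 0 0" --pt "0 0 0 0" --pt "0 0 0 0" --pt "0 0 0 0"

```text
clock: 10.1
position: [572.1, -188.7, 43.1]
ee_rot: [-0.707, 0.0, 0.707, 0.0]
contact_force: [0.1, -0.4, 0.5]
gripper_width: -0.1
```

Now over to the rectangular-inlay mount at about (431, 98).

Request:
drive_tool --pt "-15 0 0 0" --pt "-30 0 0 0" --pt "-30 0 0 0" --pt "-22 0 0 0" --pt "-10 -3 2 0" --pt "0 -20 10 0" --pt "0 -30 15 0" --pt "0 -30 15 0" --pt "0 -30 15 0" --pt "0 -30 15 0"

```text
clock: 10.93
position: [498.5, -44.5, 149.2]
ee_rot: [-0.707, 0.001, 0.708, 0.001]
contact_force: [0.7, 1.5, 0.1]
gripper_width: 0.0
```

Request:
drive_tool --pt "0 -30 15 0" --pt "0 -30 15 0" --pt "0 -30 15 0" --pt "0 -30 13 0" --pt "0 -20 10 0" --pt "0 -4 1 0" --pt "0 0 0 0" --pt "0 0 0 0" --pt "0 0 0 0"

```text
clock: 11.68
position: [431.5, 97.8, 149.7]
ee_rot: [-0.707, 0.001, 0.707, 0.001]
contact_force: [-0.5, -1.7, -0.1]
gripper_width: -0.4
```

```bash
python3 - <<'E'
from h import *
s=arm.read_state();print(s['position'])
I=arm.get_image('wrist')[:,:,::-1];cv2.imwrite('pics/w4.png',I)
m=(cv2.GaussianBlur(I,(3,3),0).max(2)<60).astype(np.uint8);m[:170]=0;m[275:]=0
n,l,st,ce=cv2.connectedComponentsWithStats(m)
for i in range(1,n):
    if 150<st[i,4]<4000: print(st[i],ce[i],won(*ce[i],24,s))
E
```

```text
[431.5  97.8 149.7]
[436 170  34  30 657] [451.7 182.9] [465.7 -14.1  24. ]
[299 201  36  38 923] [316.8 218.9] [433.6  99.8  24. ]
[ 562  208   42   42 1010] [581.2 227.4] [ 428.4 -165.7   24. ]
[496 257  90  18 242] [533.8 261.4] [ 393.2 -111.1   24. ]
```

View pics/w4.png

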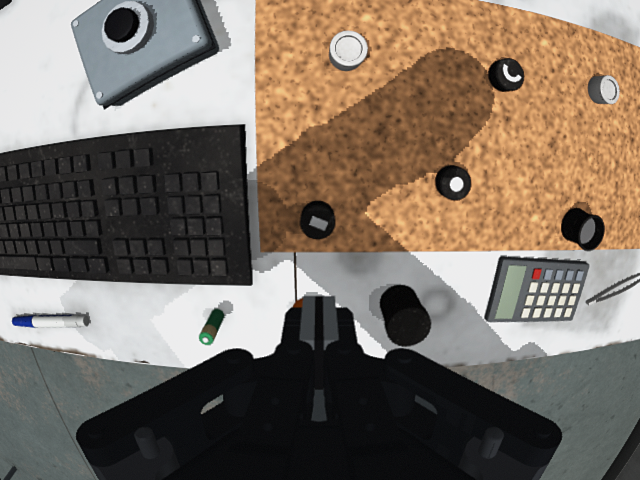

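The rectangular inlay shows at (317,221), measured at (433, 99). The tall black canister off the mat is about 115 mm away, so it's clear. Lower by 108 mm and dwell.

Request:
drive_tool --pt "12 -1 -1 0" --pt "25 0 0 0" --pt "25 0 0 0" --pt "22 0 0 0" --pt "13 0 0 0" --pt "7 0 0 0" --pt "4 0 0 0" --pt "0 0 0 0" --pt "0 0 0 0" --pt "0 0 0 0"

```text
clock: 12.57
position: [433.2, 99.8, 43.0]
ee_rot: [0.708, -0.0, -0.706, -0.001]
contact_force: [-0.5, 0.4, -0.4]
gripper_width: -0.4
```

Request:
drive_tool --pt "0 0 0 0" --pt "0 0 0 0" --pt "0 0 0 0" --pt "0 0 0 0" --pt "0 0 0 0" --pt "0 0 0 0" --pt "0 0 0 0" --pt "0 0 0 0" --pt "0 0 0 0" --pt "0 0 0 0"

```text
clock: 13.4
position: [432.4, 99.5, 42.1]
ee_rot: [-0.707, 0.0, 0.707, 0.0]
contact_force: [0.5, 0.0, 0.2]
gripper_width: -0.2
```

Request:
drive_tool --pt "0 0 0 0" --pt "0 0 0 0" --pt "0 0 0 0" --pt "0 0 0 0" --pt "0 0 0 0" --pt "0 0 0 0" --pt "0 0 0 0" --pt "0 0 0 0" --pt "0 0 0 0" --pt "0 0 0 0"

```text
clock: 14.23
position: [432.4, 99.5, 42.1]
ee_rot: [0.707, -0.0, -0.707, -0.0]
contact_force: [-0.6, -0.4, -0.5]
gripper_width: -0.0
```

Request:
drive_tool --pt "0 0 0 0" --pt "0 0 0 0" --pt "0 0 0 0" --pt "0 0 0 0" --pt "0 0 0 0" --pt "0 0 0 0"

```text
clock: 14.73
position: [432.4, 99.5, 42.1]
ee_rot: [0.707, -0.0, -0.707, -0.0]
contact_force: [-0.1, -0.7, 0.4]
gripper_width: -0.1
```

Now to the button at about (599, 243).

Request:
drive_tool --pt "-15 0 0 0" --pt "-30 0 0 0" --pt "-30 0 0 0" --pt "-23 0 0 0" --pt "-10 -4 -4 0" --pt "0 -17 -20 0" --pt "0 -20 -23 0" --pt "0 -20 -23 0" --pt "0 -20 -23 0" --pt "0 -20 -23 0"

```text
clock: 15.57
position: [549.4, 201.2, 150.0]
ee_rot: [-0.707, 0.0, 0.707, 0.0]
contact_force: [0.2, -0.0, -0.9]
gripper_width: 0.2
```

Request:
drive_tool --pt "0 -20 -23 0" --pt "0 -17 -20 0" --pt "0 -6 -7 0" --pt "0 0 0 0" --pt "0 0 0 0" --pt "0 0 0 0"

```text
clock: 16.07
position: [597.5, 242.4, 150.0]
ee_rot: [-0.707, 0.001, 0.708, 0.0]
contact_force: [-0.2, 0.2, 0.5]
gripper_width: 0.0
```

```bash
python3 - <<'E'
from h import *
s=arm.read_state();print(s['position'],s['contact_force'])
I=arm.get_image('wrist')[:,:,::-1];cv2.imwrite('pics/w5.png',I)
m=(cv2.GaussianBlur(I,(3,3),0).max(2)<60).astype(np.uint8);m[:170]=0;m[290:]=0
n,l,st,ce=cv2.connectedComponentsWithStats(m)
for i in range(1,n):
    if 150<st[i,4]<4000: print(st[i],ce[i],won(*ce[i],67,s))
E
```

```text
[597.5 242.4 150. ] [-0.2  0.2  0.5]
[  0 170  20 120 838] [  9.1 232.7] [603.1 535.2  67. ]
[ 230  170   68  105 3531] [262.8 220.9] [609.4 282.8  67. ]
[ 293  212   39   39 1180] [311.5 231.2] [601.6 247.9  67. ]
[479 229  25  22 191] [488.9 236.2] [598. 111.  67.]
[587 236  26  29 467] [598.3 249.1] [586.4 -10.9  67. ]
```

View pics/w5.png

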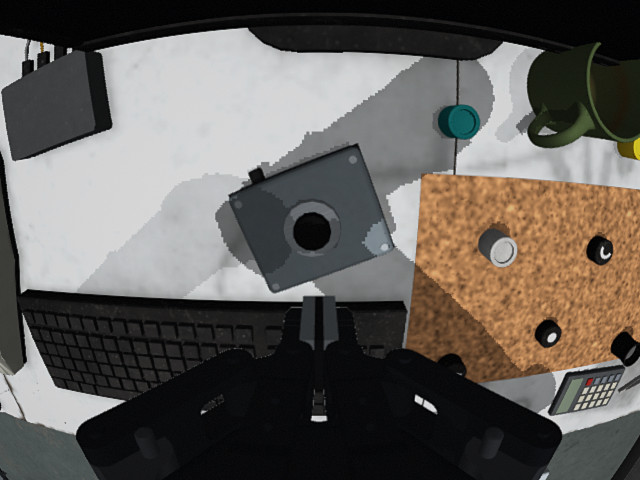

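The cap is at (312,231), which measures about (600, 246). I'll shift slightly and come down to about 4 mm above it.

Request:
drive_tool --pt "10 -1 -1 0" --pt "20 -1 -1 0" --pt "20 -1 0 0" --pt "15 0 0 0" --pt "8 0 0 0" --pt "4 0 0 0" --pt "2 0 0 0" --pt "0 0 0 0" --pt "0 0 0 0" --pt "0 0 0 0"

```text
clock: 16.95
position: [601.2, 246.6, 72.2]
ee_rot: [0.708, -0.0, -0.706, -0.001]
contact_force: [-0.2, 0.1, -0.4]
gripper_width: 0.2
```

Request:
drive_tool --pt "2 0 0 0" --pt "2 0 0 0" --pt "2 0 0 0" --pt "1 0 0 0" --pt "1 0 0 0" --pt "0 0 0 0" --pt "0 0 0 0" --pt "0 0 0 0"

```text
clock: 17.62
position: [600.7, 246.3, 63.1]
ee_rot: [0.707, -0.0, -0.707, -0.0]
contact_force: [0.4, -0.5, 0.1]
gripper_width: 0.1
```

Request:
drive_tool --pt "1 0 0 0" --pt "1 0 0 0" --pt "0 0 0 0" --pt "0 0 0 0" --pt "0 0 0 0"

```text
clock: 18.03
position: [600.6, 246.3, 61.1]
ee_rot: [0.707, -0.0, -0.707, -0.0]
contact_force: [-0.2, -0.4, 0.9]
gripper_width: -0.1
```

```bash
python3 - <<'E'
from h import *
s=arm.read_state();print(s['position'],s['contact_force'],s['wrist_torque'])
cv2.imwrite('pics/w6.png',np.hstack([cv2.resize(arm.get_image('wrist')[180:330,240:400,::-1],(400,375)),cv2.resize(arm.get_image('scene')[120:220,200:305,::-1],(394,375),interpolation=2)]))
E
```

```text
[600.6 246.3  61.1] [-0.2 -0.4  0.9] [ 0. -0.  0.]
```

View pics/w6.png

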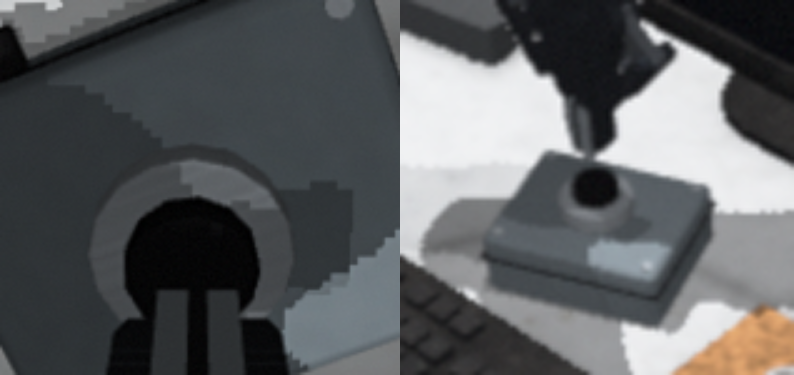

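The tips still appear above the cap: the scene crop shows a gap between the fingertips at (587,157) and the cap at (595,175), and there is no force. I'll work out the gap.

```bash
python3 - <<'E'
from h import *
s=arm.read_state();p=s['position']
def proj(n,P):
    c=arm.calibration(n);q=R.from_quat(c['attitude']).inv().apply(np.array(P)-c['eye']);K=c['K']
    return K[0,2]+K[0,0]*q[0]/-q[2],K[1,2]-K[1,1]*q[1]/-q[2]
def wproj(P):
    c=arm.calibration('wrist');M=np.array(c['T_tool_cam']);r=R.from_quat(s['ee_rot']).as_matrix()
    q=M[:3,:3].T@(r.T@(np.array(P)-p)-M[:3,3]);a=np.arctan2(np.hypot(q[0],q[1]),-q[2]);f=c['K'][0,0]*a/np.hypot(q[0],q[1])
    return c['K'][0,2]+f*q[0],c['K'][1,2]-f*q[1]
print('TCP in scene %.1f %.1f'%proj('scene',p),'grasp pt %.1f %.1f'%proj('scene',p+[0,0,18.7]))
print('TCP in wrist %.1f %.1f'%wproj(p),'+10 %.1f %.1f'%wproj(p+[0,0,10]))
for z in (55,67): print(z,'cap scene %.1f %.1f'%proj('scene',[599,244.5,z]),won(317,284,z,s))
I=cv2.imread('pics/w6.png')
W=arm.get_image('wrist');S=arm.get_image('scene')
m=(W.max(2)<28).astype(np.uint8)
print(W[270:310:3,318].max(1),W[270:310:3,312].max(1));print(S[150:180,250].max(1));print(S[150:180,252].max(1))
E
```

```text
TCP in scene 252.8 169.9 grasp pt 252.1 163.1
TCP in wrist 319.6 285.2 +10 319.6 293.8
55 cap scene 253.1 172.8 [598.5 247.6  55. ]
67 cap scene 252.6 168.5 [604.  247.6  67. ]
[11  7  6  9  7  5  4  6  4  6 11  8  9  7] [11  5  7  7  8  4  6  7  6 52 51 51 52 51]
[ 53  58  60  64  65  69  69  73  77  80  90  96  97  81  65  29  16  12
  16  14  14  14  15  15  27  71 120 130 122 107]
[ 26  25  25  26  27  29  27  27  30  44 102 170 182  99  63  23  15  15
  17  18  15  11  17  16  23  62 107 124 124 110]
```

The fingertips sit about 14–20 mm above the reported TCP: the wrist view has the tip at row 297 where 285 is predicted, and the scene view at row 161 where 170 is predicted. I'll descend slowly until contact, which measures this offset directly. Then I can judge whether the dwell heights were right.

Request:
drive_tool --pt "1 0 0 0" --pt "1 0 0 0" --pt "1 0 0 0" --pt "1 0 0 0" --pt "1 0 0 0" --pt "0 0 0 0" --pt "0 0 0 0"

```text
clock: 18.82
position: [600.5, 246.2, 56.0]
ee_rot: [-0.707, 0.0, 0.707, 0.0]
contact_force: [0.2, -0.8, -0.2]
gripper_width: 0.1
```

Request:
drive_tool --pt "1 0 0 0" --pt "1 0 0 0" --pt "1 0 0 0" --pt "0 0 0 0" --pt "0 0 0 0"

```text
clock: 19.23
position: [600.5, 246.2, 53.0]
ee_rot: [-0.707, 0.0, 0.707, 0.0]
contact_force: [0.4, 0.6, -0.3]
gripper_width: -0.1
```

Request:
drive_tool --pt "1 0 0 0" --pt "1 0 0 0" --pt "0 0 0 0" --pt "0 0 0 0"

```text
clock: 19.57
position: [600.5, 246.2, 51.0]
ee_rot: [-0.707, 0.0, 0.707, 0.0]
contact_force: [-0.3, 0.4, -0.4]
gripper_width: -0.0
```

Request:
drive_tool --pt "1 0 0 0" --pt "1 0 0 0" --pt "0 0 0 0" --pt "0 0 0 0"

```text
clock: 19.9
position: [600.5, 246.2, 49.0]
ee_rot: [-0.707, 0.0, 0.707, 0.0]
contact_force: [0.3, -0.1, -0.1]
gripper_width: 0.0
```

Request:
drive_tool --pt "1 0 0 0" --pt "1 0 0 0" --pt "0 0 0 0" --pt "0 0 0 0"

```text
clock: 20.23
position: [600.5, 246.3, 47.0]
ee_rot: [-0.707, 0.0, 0.707, 0.0]
contact_force: [0.3, -0.3, -0.0]
gripper_width: -0.1
```

```bash
python3 - <<'E'
from h import *
S=arm.get_image('scene');W=arm.get_image('wrist')
for c in (247,250,252,254): print(c,S[150:180,c].max(1))
print(W[270:315:3,312].max(1),W[270:315:3,326].max(1))
cv2.imwrite('pics/w7.png',np.hstack([cv2.resize(W[180:330,240:400,::-1],(400,375)),cv2.resize(S[120:220,200:305,::-1],(394,375),interpolation=2)]))
E
```

```text
247 [ 31  46  58  51  62  62  62  61  60  59  64  65  63  66  68  58  43  26
  21  17  20  18  21  37  68  95 114 123 107 101]
250 [ 26  25  26  27  45  68  70  72  78  80  86  85  87  86  86  85  79  50
  20  15  13  13  15  18  30  80 128 130 122 108]
252 [ 22  24  24  24  25  29  27  28  28  30  31  34  32  34  40  59  72  41
  20  13  14  16  14  17  21  63 103 111 114 107]
254 [ 25  26  25  28  26  26  25  24  24  25  25  25  25  26  28  27  31  15
  15  15  17  12  15  16  37  73 103 108 108 103]
[13  4  6  8  6 10  7  4  6 52 50 50 50 49 50] [104   3   6   6  10   4   6   3   6  50  49  50  50  49  49]
```

View pics/w7.png

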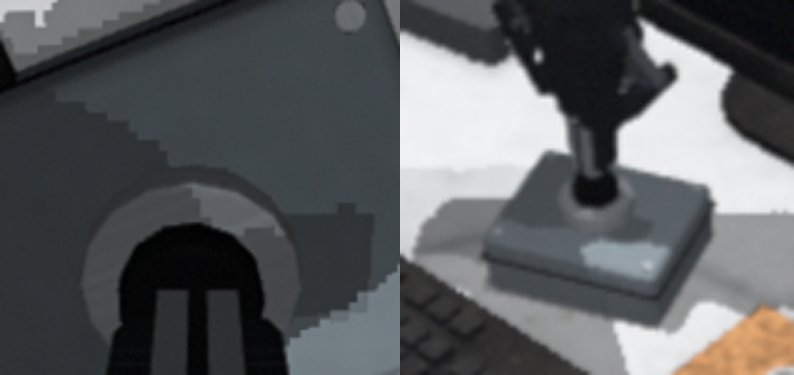

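The gap has shrunk to a few mm, with the tip at scene row 167 against the cap centre at 170. Continue down.

Request:
drive_tool --pt "1 0 0 0" --pt "1 0 0 0" --pt "0 0 0 0" --pt "0 0 0 0"

```text
clock: 20.67
position: [600.5, 246.2, 45.0]
ee_rot: [-0.707, 0.0, 0.707, 0.0]
contact_force: [0.3, 0.5, 0.0]
gripper_width: -0.2
```

Request:
drive_tool --pt "1 0 0 0" --pt "1 0 0 0" --pt "0 0 0 0" --pt "0 0 0 0"

```text
clock: 21.0
position: [600.5, 246.2, 43.0]
ee_rot: [-0.707, 0.0, 0.707, 0.0]
contact_force: [-0.1, -0.3, -0.5]
gripper_width: -0.2
```

Request:
drive_tool --pt "1 0 0 0" --pt "1 0 0 0" --pt "0 0 0 0" --pt "0 0 0 0"

```text
clock: 21.33
position: [600.5, 246.3, 41.0]
ee_rot: [-0.707, 0.0, 0.707, 0.0]
contact_force: [-0.5, -0.1, 0.1]
gripper_width: -0.1
```

```bash
python3 - <<'E'
from h import *
s=arm.read_state();print(s['joint_efforts'],s['contact_force'],s['joints'])
S=arm.get_image('scene');W=arm.get_image('wrist')
for c in (248,250,252,254,256): print(c,S[150:180,c].max(1))
a=cv2.imread('pics/w7.png')
cv2.imwrite('pics/w8.png',np.hstack([cv2.resize(W[180:330,240:400,::-1],(400,375)),cv2.resize(S[120:220,200:305,::-1],(394,375),interpolation=2)]))
row=W[250:330:4]
m=(W.max(2)<40).astype(np.uint8)
for v in (275,280,285,290,295): 
    u=np.where(m[v,280:360])[0]+280; print(v,u.min(),u.max())
E
```

```text
[ -0.  -44.7  15.6   3.5  -0.   -0. ] [-0.5 -0.1  0.1] [ 0.6  0.6 -0.1  0.  -0.9  0.9]
248 [ 24  25  25  28  31  40  64  77  76  76  76  76  73  65  61  61  60  50
  29  19  15  15  13  18  42  80 114 127 113 103]
250 [ 23  26  25  24  26  29  44  66  77  80  85  87  88  87  86  86  88  88
  81  52  21  16  18  15  30  81 128 130 121 107]
252 [ 24  22  24  24  25  25  23  28  30  27  28  32  32  36  40  42  45  60
  77  58  24  15  17  15  24  64 102 110 114 108]
254 [ 26  25  27  28  26  27  26  25  24  24  24  23  26  26  24  24  31  37
  24  17  15  12  16  16  35  72 101 108 109 103]
256 [ 26  25  23  26  27  25  29  31  31  26  27  25  25  27  29  28  36  32
  19  13  14  13  21  36  72  99 104 105 101  98]
275 308 323
280 298 334
285 292 339
290 290 342
295 287 344
```

View pics/w8.png

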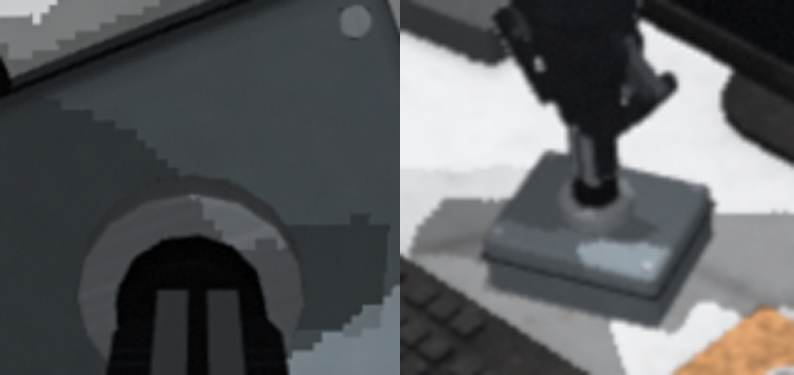

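The tip now overlaps the cap in the scene view at row 169, the cap is not yet depressed, and the tips are laterally within about 2 mm of its middle. Continue down gently.

Request:
drive_tool --pt "1 0 0 0" --pt "1 0 0 0" --pt "0 0 0 0" --pt "0 0 0 0"

```text
clock: 21.77
position: [600.5, 246.2, 39.0]
ee_rot: [-0.707, 0.0, 0.707, 0.0]
contact_force: [-0.5, 0.4, 0.3]
gripper_width: 0.4
```

Request:
drive_tool --pt "1 0 0 0" --pt "1 0 0 0" --pt "0 0 0 0" --pt "0 0 0 0"

```text
clock: 22.1
position: [600.6, 246.3, 37.1]
ee_rot: [-0.707, 0.0, 0.707, 0.0]
contact_force: [-1.2, -0.2, 0.1]
gripper_width: 0.1
```

Request:
drive_tool --pt "1 0 0 0" --pt "1 0 0 0" --pt "0 0 0 0" --pt "0 0 0 0"

```text
clock: 22.43
position: [600.6, 246.3, 35.4]
ee_rot: [0.707, -0.0, -0.707, -0.0]
contact_force: [-0.9, -0.6, 1.7]
gripper_width: -0.1
```

The commanded-to-measured lag and the force suggest contact began at about 38. Go on.

Request:
drive_tool --pt "1 0 0 0" --pt "1 0 0 0" --pt "0 0 0 0" --pt "0 0 0 0"

```text
clock: 22.77
position: [600.6, 246.3, 33.3]
ee_rot: [0.707, -0.0, -0.707, -0.0]
contact_force: [-0.5, -0.5, 3.1]
gripper_width: 0.2
```

Request:
drive_tool --pt "1 0 0 0" --pt "1 0 0 0" --pt "0 0 0 0" --pt "0 0 0 0"

```text
clock: 23.1
position: [600.7, 246.3, 31.3]
ee_rot: [0.707, -0.0, -0.707, -0.0]
contact_force: [-2.3, -0.1, 5.3]
gripper_width: 0.2
```

The force is rising at about 0.8 N/mm, so contact was at about 37. The fingertips therefore sit about 30 mm above the reported TCP, and the first pointings may have been too high (near the 65 mm limit). I'll finish this press and then repeat the round lower, which does no harm if the first one counted.

Request:
drive_tool --pt "1 0 0 0" --pt "0.5 0 0 0" --pt "0 0 0 0" --pt "0 0 0 0"

```text
clock: 23.43
position: [600.7, 246.3, 30.9]
ee_rot: [0.707, -0.0, -0.707, -0.0]
contact_force: [-3.3, -0.3, 8.3]
gripper_width: -0.0
```

Request:
drive_tool --pt "-5 0 0 0" --pt "-10 0 0 0" --pt "-20 0 0 0" --pt "-30 0 0 0" --pt "-30 0 0 0" --pt "-20 0 0 0" --pt "-5 0 0 0" --pt "0 0 0 0" --pt "0 0 0 0"

```text
clock: 24.18
position: [599.8, 246.1, 148.5]
ee_rot: [-0.706, 0.001, 0.708, 0.001]
contact_force: [0.3, -0.7, -0.3]
gripper_width: 0.2
```

```bash
python3 - <<'E'
from h import *
s=arm.read_state();print(s['clock'],s['position'],s['contact_force']);r=R.from_quat(s['ee_rot']).as_matrix()
print(r.T@(np.array([573.5,75,150])-s['position']))
E
```

```text
24.1833 [599.8 246.1 148.5] [ 0.3 -0.7 -0.3]
[ -1.4 171.1  26. ]
```

The button bottomed at 30.9 with 8.3 N, so the tip offset is 30 mm. Second round: plug A with TCP at about 29, putting the tips about 26 mm above it. That puts the grasp point between 15 and 45 mm up, whichever convention is judged.

Request:
drive_tool --pt "0 15 2 0" --pt "0 30 4 0" --pt "0 30 5 0" --pt "0 30 5 0" --pt "0 30 5 0" --pt "0 25 4 0" --pt "0 11 1 0" --pt "0 0 0 0" --pt "0 0 0 0" --pt "0 0 0 0"

```text
clock: 25.02
position: [574.3, 75.7, 148.9]
ee_rot: [-0.707, 0.0, 0.707, 0.0]
contact_force: [0.4, 0.4, 0.6]
gripper_width: -0.2
```

Request:
drive_tool --pt "12 0 0 0" --pt "25 0 0 0" --pt "25 0 0 0" --pt "25 0 0 0" --pt "15 0 0 0" --pt "10 0 0 0" --pt "5 0 0 0" --pt "3 0 0 0" --pt "0 0 0 0" --pt "0 0 0 0"

```text
clock: 25.85
position: [575.2, 75.8, 30.5]
ee_rot: [0.708, -0.0, -0.706, -0.0]
contact_force: [0.5, 0.0, 0.8]
gripper_width: 0.2
```

Request:
drive_tool --pt "0 0 0 0" --pt "0 0 0 0" --pt "0 0 0 0" --pt "0 0 0 0" --pt "0 0 0 0" --pt "0 0 0 0" --pt "0 0 0 0" --pt "0 0 0 0" --pt "0 0 0 0" --pt "0 0 0 0"

```text
clock: 26.68
position: [574.4, 75.3, 29.6]
ee_rot: [-0.707, 0.0, 0.707, 0.0]
contact_force: [0.3, -0.3, -0.9]
gripper_width: 0.1
```

```bash
python3 - <<'E'
from h import *
s=arm.read_state();print(s['position'])
S=arm.get_image('scene')
for c in (299,301,303,305): print(c,S[195:235,c].max(1))
E
```

```text
[574.4  75.3  29.6]
299 [ 24  24  26  31  49  61  46  54  57  60  63  64  63  56  55  59  61  58
  68  85  94  99 102 102 105 104 100 105 128 166 189 189 130 116 111 102
 100 100  98  96]
301 [ 25  28  26  25  27  26  34  57  82  93  95  94  92  98 100 100 100 100
 103 100 101 106 106 107 111 109 106 105 118 149 174 187 174 126 118 116
 114 110 104 101]
303 [ 24  24  27  24  25  28  26  29  39  48  50  51  51  54  58  59  59  62
  72  88 103 111 107 107 111 107 106 105 107 134 179 188 173 122 110 109
 108 109 107 104]
305 [ 25  24  25  25  24  25  26  23  25  24  24  27  27  27  26  26  23  30
  73 116 123 110 106 108 110 109 106 104 106 117 151 169 130 106 103 102
 101 101 100 100]
```

The tip ends at scene row 213 and the plug top is at row 222, a gap of about 24 mm as intended. Finish the dwell.

Request:
drive_tool --pt "0 0 0 0" --pt "0 0 0 0" --pt "0 0 0 0" --pt "0 0 0 0" --pt "0 0 0 0" --pt "0 0 0 0" --pt "0 0 0 0" --pt "0 0 0 0" --pt "0 0 0 0" --pt "0 0 0 0"

```text
clock: 27.57
position: [574.4, 75.3, 29.6]
ee_rot: [-0.707, 0.0, 0.707, 0.0]
contact_force: [-0.3, 0.1, -0.5]
gripper_width: -0.1
```

Request:
drive_tool --pt "0 0 0 0" --pt "0 0 0 0" --pt "0 0 0 0" --pt "0 0 0 0" --pt "0 0 0 0" --pt "0 0 0 0" --pt "0 0 0 0" --pt "0 0 0 0"

```text
clock: 28.23
position: [574.4, 75.3, 29.6]
ee_rot: [-0.707, 0.0, 0.707, 0.0]
contact_force: [-0.7, -0.1, 0.7]
gripper_width: -0.1
```

Request:
drive_tool --pt "-15 0 0 0" --pt "-30 0 0 0" --pt "-30 0 0 0" --pt "-30 0 0 0" --pt "-15 5 0 0" --pt "0 20 0 0" --pt "0 30 0 0" --pt "0 30 0 0" --pt "0 30 0 0" --pt "0 30 1 0"

```text
clock: 29.07
position: [573.1, -70.8, 149.8]
ee_rot: [0.707, -0.0, -0.707, -0.0]
contact_force: [0.4, -0.3, 0.1]
gripper_width: 0.0
```

Request:
drive_tool --pt "0 30 1 0" --pt "0 30 0 0" --pt "0 30 0 0" --pt "0 20 0 0" --pt "0 8 0 0" --pt "0 0 0 0" --pt "0 0 0 0" --pt "0 0 0 0"

```text
clock: 29.73
position: [572.1, -186.7, 149.6]
ee_rot: [-0.707, -0.0, 0.707, 0.0]
contact_force: [0.5, -0.5, -0.4]
gripper_width: -0.1
```

Request:
drive_tool --pt "12 1 0 0" --pt "25 1 0 0" --pt "28 0 0 0" --pt "28 0 0 0" --pt "18 0 0 0" --pt "10 0 0 0" --pt "5 0 0 0" --pt "2 0 0 0" --pt "0 0 0 0" --pt "0 0 0 0"

```text
clock: 30.57
position: [573.2, -189.6, 22.9]
ee_rot: [0.708, -0.0, -0.706, -0.0]
contact_force: [0.2, -0.0, 0.6]
gripper_width: -0.2
```

Request:
drive_tool --pt "0 0 0 0" --pt "0 0 0 0" --pt "0 0 0 0" --pt "0 0 0 0" --pt "0 0 0 0" --pt "0 0 0 0" --pt "0 0 0 0" --pt "0 0 0 0" --pt "0 0 0 0" --pt "0 0 0 0"

```text
clock: 31.4
position: [572.0, -189.7, 21.5]
ee_rot: [-0.707, 0.0, 0.707, 0.0]
contact_force: [0.1, -0.0, -0.8]
gripper_width: -0.1
```

Request:
drive_tool --pt "0 0 0 0" --pt "0 0 0 0" --pt "0 0 0 0" --pt "0 0 0 0" --pt "0 0 0 0" --pt "0 0 0 0" --pt "0 0 0 0" --pt "0 0 0 0" --pt "0 0 0 0" --pt "0 0 0 0"

```text
clock: 32.23
position: [572.1, -189.7, 21.6]
ee_rot: [0.707, -0.0, -0.707, -0.0]
contact_force: [-0.1, -0.7, -0.3]
gripper_width: 0.3
```

Request:
drive_tool --pt "0 0 0 0" --pt "0 0 0 0" --pt "0 0 0 0" --pt "0 0 0 0" --pt "0 0 0 0" --pt "0 0 0 0" --pt "0 0 0 0" --pt "0 0 0 0"

```text
clock: 32.9
position: [572.1, -189.7, 21.6]
ee_rot: [0.707, -0.0, -0.707, -0.0]
contact_force: [0.2, -0.3, -0.6]
gripper_width: -0.2
```

Request:
drive_tool --pt "-15 0 0 0" --pt "-30 0 0 0" --pt "-30 0 0 0" --pt "-30 0 0 0" --pt "-23 -3 2 0" --pt "0 -20 10 0" --pt "0 -30 15 0" --pt "0 -30 15 0" --pt "0 -30 15 0" --pt "0 -30 15 0"

```text
clock: 33.73
position: [499.3, -45.6, 149.7]
ee_rot: [0.707, -0.001, -0.707, -0.001]
contact_force: [0.3, 1.0, 0.8]
gripper_width: 0.2
```

Request:
drive_tool --pt "0 -30 15 0" --pt "0 -30 15 0" --pt "0 -30 15 0" --pt "0 -30 13 0" --pt "0 -20 9 0" --pt "0 -4 0 0" --pt "0 0 0 0" --pt "0 0 0 0" --pt "0 0 0 0"

```text
clock: 34.48
position: [433.7, 96.8, 149.5]
ee_rot: [-0.707, 0.001, 0.707, 0.001]
contact_force: [-0.0, 0.6, 0.3]
gripper_width: 0.4
```

Request:
drive_tool --pt "12 -1 1 0" --pt "25 -1 0 0" --pt "28 0 0 0" --pt "28 0 0 0" --pt "18 0 0 0" --pt "10 0 0 0" --pt "5 0 0 0" --pt "3 0 0 0" --pt "0 0 0 0" --pt "0 0 0 0"

```text
clock: 35.32
position: [433.1, 99.4, 21.1]
ee_rot: [0.707, -0.0, -0.707, -0.001]
contact_force: [-0.4, -0.4, 0.0]
gripper_width: -0.2
```

Request:
drive_tool --pt "0 0 0 0" --pt "0 0 0 0" --pt "0 0 0 0" --pt "0 0 0 0" --pt "0 0 0 0" --pt "0 0 0 0" --pt "0 0 0 0" --pt "0 0 0 0" --pt "0 0 0 0" --pt "0 0 0 0"

```text
clock: 36.15
position: [432.4, 99.5, 20.6]
ee_rot: [-0.707, 0.0, 0.707, 0.0]
contact_force: [-0.4, -1.1, 0.6]
gripper_width: -0.0
```

Request:
drive_tool --pt "0 0 0 0" --pt "0 0 0 0" --pt "0 0 0 0" --pt "0 0 0 0" --pt "0 0 0 0" --pt "0 0 0 0" --pt "0 0 0 0" --pt "0 0 0 0" --pt "0 0 0 0" --pt "0 0 0 0"

```text
clock: 36.98
position: [432.4, 99.5, 20.6]
ee_rot: [-0.707, 0.0, 0.707, 0.0]
contact_force: [0.2, -0.6, -0.1]
gripper_width: -0.1
```

Request:
drive_tool --pt "0 0 0 0" --pt "0 0 0 0" --pt "0 0 0 0" --pt "0 0 0 0" --pt "0 0 0 0" --pt "0 0 0 0" --pt "0 0 0 0" --pt "0 0 0 0"

```text
clock: 37.65
position: [432.4, 99.5, 20.6]
ee_rot: [-0.707, 0.0, 0.707, 0.0]
contact_force: [0.4, 0.2, 0.5]
gripper_width: 0.3
```

Request:
drive_tool --pt "-15 0 0 0" --pt "-30 0 0 0" --pt "-30 0 0 0" --pt "-30 0 0 0" --pt "-25 -4 -4 0" --pt "0 -17 -20 0" --pt "0 -20 -23 0" --pt "0 -20 -23 0" --pt "0 -20 -23 0" --pt "0 -20 -23 0"

```text
clock: 38.48
position: [549.3, 201.2, 150.6]
ee_rot: [-0.707, 0.0, 0.707, 0.0]
contact_force: [0.2, -0.1, 0.2]
gripper_width: -0.1
```

Request:
drive_tool --pt "0 -20 -23 0" --pt "0 -17 -20 0" --pt "0 -8 -9 0" --pt "0 0 0 0" --pt "0 0 0 0" --pt "0 0 0 0"

```text
clock: 38.98
position: [599.8, 244.7, 150.3]
ee_rot: [-0.707, 0.001, 0.708, 0.0]
contact_force: [-0.2, -0.2, 0.1]
gripper_width: -0.1
```

All three dwells are done, each about 2 s. Second press: down to about 40, then slowly to the stop.

Request:
drive_tool --pt "12 -1 0 0" --pt "25 -1 0 0" --pt "25 0 0 0" --pt "20 0 0 0" --pt "13 0 0 0" --pt "8 0 0 0" --pt "4 0 0 0" --pt "2 0 0 0" --pt "0 0 0 0" --pt "0 0 0 0"

```text
clock: 39.82
position: [601.1, 247.6, 42.8]
ee_rot: [0.708, -0.0, -0.706, -0.001]
contact_force: [0.8, 0.4, 0.7]
gripper_width: 0.5
```

Request:
drive_tool --pt "1 0 0 0" --pt "1 0 0 0" --pt "1 0 0 0" --pt "1 0 0 0" --pt "1 0 0 0" --pt "1 0 0 0" --pt "1 0 0 0" --pt "1 0 0 0" --pt "0 0 0 0" --pt "0 0 0 0"

```text
clock: 40.65
position: [600.6, 247.3, 33.9]
ee_rot: [0.707, -0.0, -0.707, -0.0]
contact_force: [-1.6, 0.8, 3.2]
gripper_width: 0.1
```

Request:
drive_tool --pt "1 0 0 0" --pt "1 0 0 0" --pt "0 0 0 0" --pt "0 0 0 0" --pt "0 0 0 0"

```text
clock: 41.07
position: [600.6, 247.3, 31.8]
ee_rot: [0.707, -0.0, -0.707, -0.0]
contact_force: [-1.1, -0.1, 4.2]
gripper_width: 0.1
```

Request:
drive_tool --pt "1 0 0 0" --pt "1 0 0 0" --pt "0 0 0 0" --pt "0 0 0 0" --pt "0 0 0 0"

```text
clock: 41.48
position: [600.7, 247.3, 30.9]
ee_rot: [0.707, -0.0, -0.707, -0.0]
contact_force: [-3.1, -0.2, 9.8]
gripper_width: 0.1
```

Request:
drive_tool --pt "-3 0 0 0" --pt "-10 0 0 0" --pt "-20 0 0 0" --pt "-30 0 0 0" --pt "-30 0 0 0" --pt "-20 0 0 0" --pt "-5 0 0 0" --pt "0 0 0 0" --pt "0 0 0 0" --pt "0 0 0 0"

```text
clock: 42.32
position: [599.5, 246.7, 145.4]
ee_rot: [-0.706, 0.001, 0.708, 0.0]
contact_force: [-0.1, 0.0, -1.0]
gripper_width: -0.1
```

```bash
python3 - <<'E'
from h import *
s=arm.read_state();print(s['clock'],s['position'],s['contact_force'])
A=cv2.imread('pics/top0.png');T=arm.get_image('top')[:,:,::-1];A2=cv2.imread('pics/scene0.png');S=arm.get_image('scene')[:,:,::-1]
# object shift, scene view: phase correlation of small patches
for k,p,q in (('A',(275,212),(303,222)),('B',(384,212),(406,290)),('arc',(335,215),(355,264)),('dot',(315,257),(303,282)),('bar',(265,271),(247,261)),('loupe',(378,272),(352,332)),('obj',(428,264),(414,362)),('btn',(201,199),(253,172))):
    o=[]
    for I,J,c in ((A,T,p),(A2,S,q)):
        g=lambda X,r:cv2.cvtColor(X[c[1]-r:c[1]+r,c[0]-r:c[0]+r],cv2.COLOR_BGR2GRAY)
        m=cv2.matchTemplate(g(J,16),g(I,10),cv2.TM_CCOEFF_NORMED);_,v,_,l=cv2.minMaxLoc(m);o+=[(l[0]-6,l[1]-6),round(v,2)]
    print(k,o)
E
```

```text
42.3167 [599.5 246.7 145.4] [-0.1  0.  -1. ]
A [(0, 0), 1.0, (0, 0), 1.0]
B [(0, 0), 1.0, (0, 0), 1.0]
arc [(0, 0), 1.0, (0, 0), 1.0]
dot [(0, 0), 1.0, (0, 0), 1.0]
bar [(0, 0), 0.96, (0, 0), 0.97]
loupe [(0, 0), 1.0, (0, 0), 1.0]
obj [(0, 0), 0.99, (0, 0), 1.0]
btn [(0, 0), 0.84, (0, 0), 0.87]
```

The button bottomed again (9.8 N at the stop) and has been released. All seven things show zero pixel shift. Handing in.

```bash
python3 -c "
from bench import arm
print(arm.job_done())"
```

```text
the job is handed in; nothing more can be done
None
```

I pointed at the taller plug, the shorter plug and the rectangular-inlay mount in that order, pressed the check-off button fully down and released it. The job was handed in at about 42 s; no verdict was reported.

- **Fingertip offset:** the closed fingertips turned out to sit about 30 mm above the reported TCP, against the description. The button only met the fingers at a reported z of about 37 mm and bottomed at about 31 mm, and the camera views roughly agreed.
- **Round done twice:** because of that offset, my first round of pointing was probably too high, with the tips about 47 mm up. I pressed the button after that round, then repeated all three pointings lower and pressed again. The button was therefore pressed twice.
- **Second-round heights:** the tips were about 26 mm above each top for about 2 s or more each, slightly more than the "centimetre or two" asked. I chose that height so the grasp point stays in range whichever reference is judged.
- **Last checks:**
  - All seven small things show zero pixel shift in both fixed views.
  - The second press bottomed at 9.8 N, and the tool is now clear of the button. The cap is back in place within a pixel in both views, though that match was weaker (0.84 and 0.87).
  - No contact force showed anywhere except at the button.

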